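Load the jam-jar tipping tray and tip the jars to the serving end

ROBOT

A 6-joint arm with a two-finger parallel gripper is mounted at the origin on the work surface. World frame = base frame: x ahead of the robot, y to its left, z up, the work surface at z = 0. Lengths are in m, angles in rad, forces in N, time in s.
With the tool pointing down it reaches from about 0.25 to 0.775 m from the base axis. Payload 4 kg.
Tool frame: the origin (TCP) lies midway between the tips of the shut fingers; the grasp point (between the pads) lies grip_point_offset behind it (grip_point_offset is the distance from the TCP to the grasp point, in m); z points along the fingers, y is the line along which they close (so a half turn about z gives the same grasp; the last joint's range is limited). The gripper opens to 94 mm and grips with 3 to 60 N. Pads are 16 mm wide; open, the fingers measure 119 mm over their backs; the gripper's body (75 mm by 177 mm) begins 78 mm behind the grasp point.
Start: joints at [1.002, 0.087, 1.371, -0, 1.684, -0.103], TCP at [0.247, 0.491, 0.206] pointing down, gripper open.
Joint ranges: [-3.1, 3.1], [-0.76, 2.03], [0.27, 2.55], [-1.08, 4.22], [0.17, 2.65], [-2.57, 2.57]. Speed limits (rad/s): [2.79, 2.79, 3.14, 3.14, 3.14, 3.14].

INTERFACE

Orientations are given as [roll, pitch, yaw] about the fixed x, y, z axes, in that order (R = Rz(yaw) Ry(pitch) Rx(roll)).
In Python, from bench import * gives the robot as it stands. The module is installed in compiled form; this text tells all that it offers.
- The arm moves only by the tool apply_moves, never from a script. Its argument "commands" is a list of rows, each a list of 7 numbers: the turn, a rotation vector about the world's x, y, z in rad, then the shift along the world's x, y, z in m, then the opening in per cent of the stroke, from 0 (shut) to 100 (fully open). In form: [[ax, ay, az, x, y, z, jaw], ...]. A call has exactly 5 rows; each row is the pose to reach, as a shift and turn from the pose commanded when the call began; what a row does not reach only later rows make up. A row lasts 1/10 s, in which the tool goes at most 50 mm and 8.59 degrees, less where a joint would pass 70% of its speed; a pose out of reach is approached as far as the arm can. A call with a gripper value outside its range is refused whole. The fingers move at their own pace and stop on an object; the grip force is fixed at half the most. Time passes only in rows, so rows that repeat a pose let the fingers close, or fill a call up. It gives the time, the measured TCP pose, the force, the opening and the grip force at its end, in the units of the state.
- get_obs(): the state, without advancing time (a new reading comes with each control period).
- snapshot(name): name is "scene" or "top" or "wrist"; returns a dict with "pixels" (420x560x3 uint8, red, green, blue), "vertical_fov" (degrees; the focal length in pixels is half the picture's height over the tangent of half this angle, whatever the lens; pixels are square), "cx", "cy" (the principal point, pixels), "k1" (the pictures are not rectified: a ray, as slopes to the right and down, at radius r is drawn at 1 + k1 r^2 times it, then the intrinsics apply), "rvec" (rotation vector, rad) and "tvec" (3), from world to camera coordinates, as OpenCV has them. Camera axes: x right, y down, z forward; pixel columns grow to the right and rows downward; lengths in m; the calibration is good to about 2 mm. A picture is of the moment at which its call begins. There is no depth.
- close_job(): hands the job in; it is judged then, once.
Trained networks look in the newest picture that a camera, given by its name, has taken for a name from the list of things; names that differ only in an ending like _2 or _b are one class to them, and where a whole thing is asked for, a point or a joint stands for the part that bears it (a point fixed in the world has none). Each returns a list of dicts, best first, with "score" (0 to 1); they miss things now and then, are a little off and sometimes report something else, mostly with a low value. They report only what shows in the picture. A call takes as long as a camera call.
- masks_of(camera, query): "mask" (420x560 bool, what is visible of it) and "extent" ([left, top, right, bottom] in pixels, round what is visible of it).
- place_of(camera, query): "pixel" ([column, row] in pixels: a listed point, or the origin of a listed thing).
The state is a dict: "time": time; "joint_positions": joint angles; "qvel": joint speeds; "joint_torque": joint torques, N m; "tool_pos": TCP position; "ee_rot": TCP orientation; "wrist_force": force on the tool from outside, world axes, zero at the start; "wrist_torque": the same for the moment, N m; "width": finger opening in m; "finger_force": force on a finger pad.
Only numpy, scipy, OpenCV 4.12 (cv2) and the standard library are available. Lean on these libraries where they do the work, as an engineer would, in place of code of your own. Each camera call takes 0.05 s, during which the arm holds its last target. There are 200 camera calls.

TASK

Set the red-lidded jam jar upright in the empty middle lane of the white tipping tray, at the end away from the green lip. Then push the green lip down until the tray rests firmly on its orange rubber stop, without forcing it, and keep it pressed there until all three jars have slid down against the lip end; then ease the lip back up to level slowly under your fingers, never letting the spring snap it back. Do not touch the green- and yellow-lidded jars with the fingers, keep all jars upright, and leave everything else on the counter where it is.

Things in the scene. Friction and masses are not known exactly. Their poses are not given: they have to be found in the camera images.
- jar_c: small jam jar with a red lid, a plain upright cylinder 44 mm across and 52 mm tall, about 110 g (the weight varies by a third); origin at the centre of its underside, z up. Starts on the counter at one of four spots left or right of the stand (the mug, tin and creamer take the others). The jar to load.
- jar_a: small jam jar with a green lid, a plain upright cylinder 44 mm across and 52 mm tall, about 110 g (the weight varies by a third); origin at the centre of its underside, z up. Starts in the tray's lane on local -x, in the half away from the lip. Not to be touched by the fingers; slides by itself when the tray tips.
- jar_b: small jam jar with a yellow lid, a plain upright cylinder 44 mm across and 52 mm tall, about 110 g (the weight varies by a third); origin at the centre of its underside, z up. Starts in the tray's lane on local +x, in the half away from the lip. Not to be touched by the fingers; slides by itself when the tray tips.
- stand: fixed dark steel stand of the tipping tray; origin at the centre of its underside on the counter. Local y runs along the tray towards the green lip, local x across the lanes. Base plate 212 (x) by 260 (y) mm; two uprights at x = +-100 mm, 122 mm high. The tray's hinge axis runs along local x, 110 mm above the origin.
- tray (a joint): tilt of the white tray, rad: 0 level (at rest), growing as the lip end goes down. A spring returns it: the lip needs about 3 to 8 N all the way to the stop, met somewhere from 0.25 to 0.52 rad (differs each time), where the force climbs by 5 to 10 N per mm of lip travel. Jars begin to slide at about 0.15 to 0.25 rad. It must not spring back faster than 0.9 rad/s (0.16 m/s at the lip).
- tray_lip (a point): the place to push: on the top face of the flat green lip, 184 mm from the hinge axis and 44 mm above it when level. The lip is 168 mm wide (x), 4 mm thick, and reaches from 34 mm inward to 16 mm outward of this point. Jars slid down stand up to 18 mm above the lip, 37 mm inward. Axes: the tray's (y outward, z up). As the tray tips, the point sinks almost straight down, 45 to 97 mm.
- tray_load (a point): where the underside of the red-lidded jar belongs at first: on the tray floor, mid-way across the middle lane, 110 mm from the hinge on the side away from the lip; within 12 mm across, 30 mm along. Floor 120 mm above the counter when level. Lanes along local y, 55 mm apart, 52 mm wide, dividers 10 mm high; side walls and this end's wall (37 mm beyond this point) 12 mm high.
- tray_serve (a point): where the underside of the jar in the middle lane ends up when it has slid fully against the wall at the lip end; on the tray floor, axes the tray's; jars in the other lanes end 55 mm to either side (local x).
- buffer: steel post of the rubber stop, 28 mm across, 34 mm tall, fixed on the stand under the tray, 100 mm from the hinge towards the lip; origin at its underside, 8 mm above the counter. The orange rubber ball on it (top 60 to 80 mm above this origin, not reported) sets where the tray stops. Firmly seated: 5 N or more on the rubber; press the lip with 12 to 17 N; over 22 N bends the tray.
- mug: bystander, to be left where it stands: white mug, 72 mm across, 80 mm tall, handle at its local +y; origin at the centre of its underside
- tin: bystander, to be left where it stands: tin with a blue label, 60 mm across, 75 mm tall; origin at the centre of its underside
- creamer: bystander, to be left where it stands: blue cup, 64 mm across, 65 mm tall; origin at the centre of its underside
- fruit_bowl: bystander, to be left where it stands: black bowl of lemons, 180 mm across, about 80 mm tall, beyond the tray; origin at the centre of its underside
- honey: bystander, to be left where it stands: amber bottle, 56 mm across, 150 mm tall, beyond the tray; origin at the centre of its underside
- spoon: bystander, to be left where it stands: spoon lying at the far right of the counter; origin at the centre of its underside

How it is judged:
On the way, in this order (a step that is already met when the one before it is completed fails the run):
1. the red-lidded jar stands released in the middle lane at the end away from the lip, the tray level (x of jar_c in the frame of tray_load between -0.012 and 0.012 m and y of jar_c in the frame of tray_load between -0.035 and 0.04 m and z of jar_c in the frame of tray_load between -0.006 and 0.006 m and angle between jar_c's own z axis and vertical below 0.08 rad and contact force between the fingers and jar_c below 0.1 N and value of joint tray below 0.03 rad), for 0.2 s.
2. the tray is pressed firmly on its rubber stop (at least 5 N on the rubber) with all three jars slid against the lip end, none touched by the fingers, for 0.5 s (contact force between tray and buffer above 5 N and x of jar_a in the frame of tray_serve between -0.067 and -0.043 m and y of each of jar_a, jar_b, jar_c in the frame of tray_serve above -0.012 m and z of jar_a in the frame of tray_serve between -0.006 and 0.01 m and x of jar_b in the frame of tray_serve between 0.043 and 0.067 m and z of jar_b in the frame of tray_serve between -0.006 and 0.01 m and x of jar_c in the frame of tray_serve between -0.012 and 0.012 m and z of jar_c in the frame of tray_serve between -0.006 and 0.01 m and contact force between the fingers and jar_c below 0.5 N), for 0.5 s.
At the end, for the whole second after the job is handed in: the tray is back level (within 0.02 rad) and all three jars stand upright (within 0.08 rad) and still on its floor, each in its own lane (within 12 mm across) and within 12 mm of the wall at the lip end (value of joint tray below 0.02 rad and x of jar_a in the frame of tray_serve between -0.067 and -0.043 m and y of each of jar_a, jar_b, jar_c in the frame of tray_serve above -0.012 m and z of jar_a in the frame of tray_serve between -0.006 and 0.01 m and x of jar_b in the frame of tray_serve between 0.043 and 0.067 m and z of jar_b in the frame of tray_serve between -0.006 and 0.01 m and x of jar_c in the frame of tray_serve between -0.012 and 0.012 m and z of jar_c in the frame of tray_serve between -0.006 and 0.01 m and angle between each of jar_a, jar_b, jar_c's own z axis and vertical below 0.08 rad and linear speed of each of jar_a, jar_b, jar_c below 0.02 m/s); the robot touches nothing.
It fails at once if more than 22 N between the robot and the tray (contact force between any of the arm, the fingers and tray above 22 N).
It fails at once if the tray snaps back faster than 0.9 rad/s (velocity of joint tray below -0.9 rad/s).
It fails at once if the fingers touch the green- or yellow-lidded jar (contact force between the fingers and jar_a above 0.5 N or contact force between the fingers and jar_b above 0.5 N).
It fails at once if a jar topples (angle between any of jar_a, jar_b, jar_c's own z axis and vertical above 0.8 rad).
It fails at once if a bystander is moved more than 30 mm or knocked over (distance of any of mug, tin, creamer, fruit_bowl, honey, spoon from where it was at the start of the episode above 0.03 m or angle between any of mug, tin, creamer, fruit_bowl, honey's own z axis and vertical above 0.5 rad).
It also fails if it takes over 72 s, if anything falls off the work surface, if the arm or the gripper's body presses on something with over 40 N, if the wrist force passes 120 N, or if a joint passes its speed limit or range.

## Working session

There is one attempt and no reset: what is moved stays moved. The work goes in short steps, Python scripts to look and compute and a tool call to move; the robot and the scene stay as the last step left them, time stands still between calls to the robot, and variables do not carry over. Pictures are saved under pics/ and viewed, at most 10 in all, crops included, and the job is handed in when it is done.

Besides the shell and the picture viewer there is one more tool, called after "Call:" by a JSON object that holds its "op" and its "data", one argument or row to a line. apply_moves: Moves the arm, as the interface text tells. Its arguments: {"type":"object","properties":{"commands":{"type":"array"}},"required":["commands"]}

```bash
mkdir -p pics; cat > h.py <<'E'
from bench import *
import numpy as np, cv2
def cam(s):
    f=210/np.tan(np.radians(s["vertical_fov"])/2)
    R,_=cv2.Rodrigues(np.array(s["rvec"],float)); return f,s["cx"],s["cy"],s["k1"],R,np.array(s["tvec"],float)
def ray(s,px):
    f,cx,cy,k,R,t=cam(s); d=np.array([(px[0]-cx)/f,(px[1]-cy)/f]); u=d.copy()
    for _ in range(30): u=d/(1+k*(u@u))
    return -R.T@t, R.T@np.array([u[0],u[1],1.])
def at_z(s,px,z):
    o,d=ray(s,px); return o+d*(z-o[2])/d[2]
def proj(s,p):
    f,cx,cy,k,R,t=cam(s); c=R@np.asarray(p,float)+t; u=c[:2]/c[2]; u=u*(1+k*(u@u)); return np.array([cx+f*u[0],cy+f*u[1]])
def save(s,n): cv2.imwrite("pics/"+n,s["pixels"][:,:,::-1])
E
python3 - <<'E'
from h import *
np.set_printoptions(precision=4,suppress=True)
o=get_obs(); print(o)
for c in ("top","scene"):
    s=snapshot(c); save(s,c+"0.png"); print(c,cam(s)[0],-cam(s)[4].T@cam(s)[5])
    for q,z in (("jar_c",0),("jar_a",.12),("jar_b",.12),("stand",0),("tray_lip",.154),("tray_load",.12),("tray_serve",.12),("mug",0),("tin",0),("creamer",0),("honey",0),("fruit_bowl",0)):
        r=place_of(c,q)
        for e in r[:2]: print(q,round(e["score"],2),np.array(e["pixel"]),at_z(s,e["pixel"],z)[:2])
E
```

```text
{'time': 0.0, 'joint_positions': array([ 1.0019,  0.0879,  1.3723,  0.    ,  1.6836, -0.1031]), 'qvel': array([ 0.0014, -0.0008, -0.0001, -0.0017,  0.0039,  0.001 ]), 'joint_torque': array([  0.0002, -34.0178, -30.2424,   0.0718,   0.0331,  -0.0002]), 'tool_pos': array([0.2467, 0.4909, 0.2043]), 'ee_rot': array([-3.1394, -0.0002,  2.6758]), 'wrist_force': array([-0.0708, -0.0777, -0.4031]), 'wrist_torque': array([ 0.0363, -0.0185,  0.0224]), 'finger_force': 0.0, 'width': 0.09397748925247784}
top 462.604601151484 [ 0.4684 -0.0923  1.4644]
jar_c 0.75 [257.7 211.8] [ 0.6212 -0.0565]
jar_c 0.52 [116.8 218.9] [0.5884 0.3953]
jar_a 0.75 [257.7 211.8] [ 0.6087 -0.0595]
jar_a 0.52 [116.8 218.9] [0.5786 0.3554]
jar_b 0.75 [257.7 211.8] [ 0.6087 -0.0595]
jar_b 0.52 [116.8 218.9] [0.5786 0.3554]
stand 0.61 [233.2 240.5] [0.5284 0.0188]
tray_lip 0.87 [163.5 253.2] [0.4815 0.2039]
tray_lip 0.21 [430.1 254.5] [ 0.4923 -0.5574]
tray_load 0.97 [263.8 230.8] [ 0.5535 -0.0785]
mug 0.58 [122.5 268.7] [0.4304 0.3685]
tin 0.85 [349.2 228.6] [ 0.5736 -0.3491]
creamer 0.58 [347.7 268. ] [ 0.4487 -0.3449]
h
[... 252 characters left out ...]
4087 -0.026 ]
jar_a 0.84 [440.9 208.1] [0.6551 0.3428]
jar_a 0.72 [297.3 169.3] [ 0.4915 -0.0411]
jar_b 0.84 [440.9 208.1] [0.6551 0.3428]
jar_b 0.72 [297.3 169.3] [ 0.4915 -0.0411]
stand 0.69 [314.8 199.2] [0.5245 0.0147]
stand 0.2 [295.2 207.6] [ 0.5487 -0.0487]
tray_lip 0.74 [384.1 156.1] [0.4904 0.2078]
tray_load 0.67 [287.7 189.2] [ 0.5563 -0.0756]
tray_serve 0.89 [358.3 163.9] [0.4877 0.1383]
tray_serve 0.69 [439.5 209.8] [0.66   0.3372]
mug 0.78 [416.7 167.2] [0.4331 0.3641]
mug 0.63 [292.7 205.9] [ 0.5421 -0.0556]
tin 0.81 [199.3 225.6] [ 0.5846 -0.3397]
creamer 0.79 [201.7 184.1] [ 0.4378 -0.3314]
honey 0.9 [256.  276.8] [ 0.7607 -0.1829]
fruit_bowl 0.6 [340.  282.4] [0.799  0.0486]
```

View pics/top0.png

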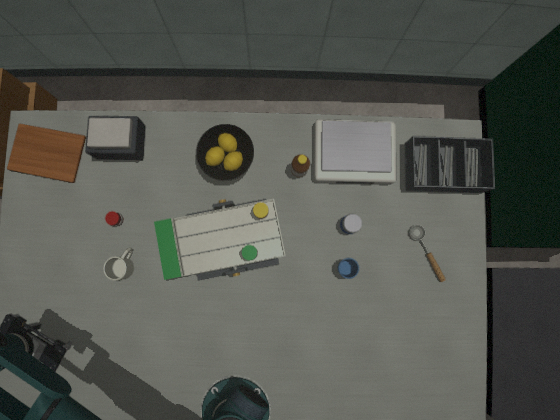

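View pics/scene0.png

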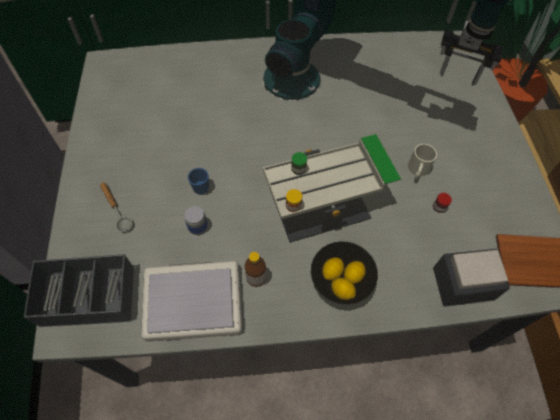

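Top view: red lid (113,218), green lip (167,248) on the left, yellow lid (260,211), green lid (249,253), mug (116,268) close to the red jar. Now I'll refine these by colour.

```bash
python3 - <<'E'
from h import *
np.set_printoptions(precision=4,suppress=True)
for c in ("top","scene"):
    s=snapshot(c); hsv=cv2.cvtColor(s["pixels"],cv2.COLOR_RGB2HSV).astype(int); H,S,V=hsv[...,0],hsv[...,1],hsv[...,2]
    ctr=lambda p:(proj(s,p)).astype(int)
    def comp(m,near,r):
        yy,xx=np.mgrid[:420,:560]; m=m&(np.hypot(xx-near[0],yy-near[1])<r); 
        return np.argwhere(m)[:,::-1].astype(float)
    for n,m,p in (("c",((H<8)|(H>172))&(S>150)&(V>60),(.6,.395,.052)),("a",(H>45)&(H<85)&(S>130),(.485,-.03,.172)),("b",(H>18)&(H<34)&(S>150),(.61,-.065,.172))):
        P=comp(m,ctr(p),14); print(c,n,len(P),P.mean(0),at_z(s,P.mean(0),p[2]))
    P=comp((H>45)&(H<85)&(S>130),ctr((.485,.206,.154)),45)
    W=np.array([at_z(s,q,.154)[:2] for q in P],np.float32); r=cv2.minAreaRect(W); print(c,"lip",len(P),r,cv2.boxPoints(r), W.mean(0))
E
```

```text
top c 140 [111.9714 217.8643] [0.587  0.3935 0.052 ]
top a 0 [nan nan] [nan nan nan]
top b 157 [260.051  209.7389] [ 0.6093 -0.0672  0.172 ]
top lip 580 ((0.4940425753593445, 0.19445374608039856), (0.16381898522377014, 0.046403221786022186), 12.568069458007812) [[0.409  0.1993]
 [0.4191 0.154 ]
 [0.579  0.1896]
 [0.5689 0.2349]] [0.499  0.1973]
scene c 137 [443.6131 199.2117] [0.5895 0.3934 0.052 ]
scene a 132 [299.0758 158.5303] [ 0.4917 -0.0385  0.172 ]
scene b 201 [293.597  196.5274] [ 0.613  -0.0674  0.172 ]
scene lip 743 ((0.495096355676651, 0.19497957825660706), (0.16440200805664062, 0.046379897743463516), 12.645249366760254) [[0.4098 0.1996]
 [0.42   0.1544]
 [0.5804 0.1903]
 [0.5702 0.2356]] [0.498  0.1955]<stdin>:10: RuntimeWarning: Mean of empty slice.
  ret = um.true_divide(
```

Call:
{"op": "apply_moves", "data": {
  "commands": [
    [0, 0, -0.14, 0.04, -0.01, 0, 100],
    [0, 0, -0.28, 0.08, -0.02, 0, 100],
    [0, 0, -0.42, 0.12, -0.03, 0, 100],
    [0, 0, -0.56, 0.16, -0.045, 0, 100],
    [0, 0, -0.7, 0.2, -0.06, 0, 100]
  ]
}}

```text
time: 1.9
tool_pos: [0.4485, 0.4308, 0.2054]
ee_rot: [3.141, -0.0, 1.97]
wrist_force: [-0.2, 0.3, -0.2]
width: 0.0938
finger_force: 0.0
```

Call:
{"op": "apply_moves", "data": {
  "commands": [
    [0, 0, -0.14, 0.04, -0.01, 0, 100],
    [0, 0, -0.28, 0.08, -0.02, 0, 100],
    [0, 0, -0.42, 0.12, -0.03, 0, 100],
    [0, 0, -0.56, 0.141, -0.0375, 0, 100],
    [0, 0, -0.7, 0.141, -0.0375, -0.02, 100]
  ]
}}

```text
time: 2.4
tool_pos: [0.5927, 0.3925, 0.1876]
ee_rot: [3.136, -0.004, 1.266]
wrist_force: [-0.7, 0.7, 0.3]
width: 0.094
finger_force: 0.0
```

Call:
{"op": "apply_moves", "data": {
  "commands": [
    [0, 0, -0.14, 0, 0, 0, 100],
    [0, 0, -0.28, 0, 0, 0, 100],
    [0, 0, -0.42, 0, 0, 0, 100],
    [0, 0, -0.56, 0, 0, 0, 100],
    [0, 0, -0.7, 0, 0, 0, 100]
  ]
}}

```text
time: 2.9
tool_pos: [0.5881, 0.3939, 0.1852]
ee_rot: [3.142, 0.0, 0.57]
wrist_force: [-0.2, -0.3, 0.5]
width: 0.094
finger_force: 0.0
```

Call:
{"op": "apply_moves", "data": {
  "commands": [
    [0, 0, -0.14, 0, 0, 0, 100],
    [0, 0, -0.28, 0, 0, 0, 100],
    [0, 0, -0.35, 0, 0, 0, 100],
    [0, 0, -0.35, 0, 0, 0, 100],
    [0, 0, -0.35, 0, 0, 0, 100]
  ]
}}

```text
time: 3.4
tool_pos: [0.588, 0.3939, 0.1854]
ee_rot: [3.141, 0.0, 0.227]
wrist_force: [-0.1, 0.9, 0.2]
width: 0.0939
finger_force: 0.0
```

```bash
python3 - <<'E'
from h import *
np.set_printoptions(precision=4,suppress=True)
import bench; print([ (n,getattr(bench,n)) for n in dir(bench) if 'grip' in n or 'offset' in n])
o=get_obs(); print(o["time"],o["tool_pos"],o["ee_rot"],o["joint_positions"],o["wrist_force"])
s=snapshot("wrist"); save(s,"w0.png"); print(place_of("wrist","jar_c"), proj(s,(.588,.3935,.052)))
hsv=cv2.cvtColor(s["pixels"],cv2.COLOR_RGB2HSV).astype(int); H,S,V=hsv[...,0],hsv[...,1],hsv[...,2]
P=np.argwhere(((H<8)|(H>172))&(S>150)&(V>60))[:,::-1]; print(len(P),P.mean(0),at_z(s,P.mean(0),.052),[at_z(s,q,.052) for q in (P.min(0),P.max(0))])
E
```

```text
[('grip_point_offset', 0.0188)]
3.4 [0.588  0.3939 0.1854] [3.1414 0.0002 0.2274] [ 0.5102  0.4522  0.96   -0.0001  1.7297  1.8537] [-0.0757  0.8701  0.1654]
[{'pixel': [285.7, 193.0], 'score': 0.7}] [286.4523 202.8604]
1242 [281.9114 200.7746] [0.5892 0.3988 0.052 ] [array([0.6058, 0.4232, 0.052 ]), array([0.5725, 0.3734, 0.052 ])]
```

Call:
{"op": "apply_moves", "data": {
  "commands": [
    [0, 0, 0, 0, 0.001, -0.04, 100],
    [0, 0, 0, 0, 0.001, -0.08, 100],
    [0, 0, 0, 0, 0.001, -0.12, 100],
    [0, 0, 0, 0, 0.001, -0.15, 100],
    [0, 0, 0, 0, 0.001, -0.168, 100]
  ]
}}

```text
time: 4.0
tool_pos: [0.5861, 0.3938, 0.0133]
ee_rot: [3.14, 0.006, 0.227]
wrist_force: [-0.5, -0.0, -0.2]
width: 0.0942
finger_force: 0.0
```

Call:
{"op": "apply_moves", "data": {
  "commands": [
    [0, 0, 0, 0, 0, 0, 100],
    [0, 0, 0, 0, 0, 0, 40],
    [0, 0, 0, 0, 0, 0, 40],
    [0, 0, 0, 0, 0, 0, 40],
    [0, 0, 0, 0, 0, 0, 40]
  ]
}}

```text
time: 4.5
tool_pos: [0.5889, 0.3954, 0.0193]
ee_rot: [-3.141, -0.003, 0.226]
wrist_force: [0.6, -0.1, 0.2]
width: 0.0656
finger_force: 0.0
```

Call:
{"op": "apply_moves", "data": {
  "commands": [
    [0, 0, 0, 0, 0, 0, 40],
    [0, 0, 0, 0, 0, 0, 40],
    [0, 0, 0, 0, 0, 0, 40],
    [0, 0, 0, 0, 0, 0, 40],
    [0, 0, 0, 0, 0, 0, 40]
  ]
}}

```text
time: 5.0
tool_pos: [0.5881, 0.3951, 0.0177]
ee_rot: [-3.141, -0.0, 0.226]
wrist_force: [-1.1, -0.7, 1.4]
width: 0.0436
finger_force: 30.0
```

Call:
{"op": "apply_moves", "data": {
  "commands": [
    [0, 0, 0, 0, 0, 0.03, 40],
    [0, 0, 0, 0, 0, 0.07, 40],
    [0, 0, 0, 0, 0, 0.11, 40],
    [0, 0, 0, 0, 0, 0.155, 40],
    [0, 0, 0, 0, 0, 0.195, 40]
  ]
}}

```text
time: 5.5
tool_pos: [0.5879, 0.3947, 0.2142]
ee_rot: [3.141, -0.0, 0.226]
wrist_force: [-0.5, 1.0, -0.5]
width: 0.0435
finger_force: 30.0
```

Call:
{"op": "apply_moves", "data": {
  "commands": [
    [0, 0, 0, -0.002, -0.02, 0, 40],
    [0, 0, 0, -0.004, -0.055, 0, 40],
    [0, 0, 0, -0.007, -0.095, 0, 40],
    [0, 0, 0, -0.01, -0.135, 0, 40],
    [0, 0, 0, -0.013, -0.175, 0, 40]
  ]
}}

```text
time: 6.0
tool_pos: [0.5744, 0.2183, 0.2118]
ee_rot: [3.141, 0.001, 0.226]
wrist_force: [0.1, -0.2, -0.5]
width: 0.0432
finger_force: 30.0
```

Call:
{"op": "apply_moves", "data": {
  "commands": [
    [0, 0, 0, -0.003, -0.04, 0, 40],
    [0, 0, 0, -0.006, -0.08, 0, 40],
    [0, 0, 0, -0.009, -0.12, 0, 40],
    [0, 0, 0, -0.012, -0.16, 0, 40],
    [0, 0, 0, -0.015, -0.2, 0, 40]
  ]
}}

```text
time: 6.5
tool_pos: [0.5594, 0.0183, 0.212]
ee_rot: [3.141, 0.001, 0.226]
wrist_force: [0.3, -0.5, -0.5]
width: 0.0435
finger_force: 30.0
```

Call:
{"op": "apply_moves", "data": {
  "commands": [
    [0, 0, 0, -0.003, -0.04, 0, 40],
    [0, 0, 0, -0.005, -0.07, 0, 40],
    [0, 0, 0, -0.007, -0.089, 0, 40],
    [0, 0, 0, -0.007, -0.089, 0, 40],
    [0, 0, 0, -0.007, -0.089, 0, 40]
  ]
}}

```text
time: 7.0
tool_pos: [0.5528, -0.0689, 0.2121]
ee_rot: [-3.141, 0.001, 0.225]
wrist_force: [-0.7, -0.6, -0.8]
width: 0.0436
finger_force: 30.0
```

```bash
python3 - <<'E'
from h import *
np.set_printoptions(precision=4,suppress=True)
o=get_obs(); print(o["time"],o["tool_pos"],o["ee_rot"],o["joint_positions"],o["wrist_force"],o["width"])
s=snapshot("wrist"); save(s,"w1.png"); 
for q in ("jar_c","tray_load","tray_lip","tray_serve"): print(q,[(e["pixel"],e["score"],at_z(s,e["pixel"],.12)) for e in place_of("wrist",q)])
im=s["pixels"].copy()
for u in (-.026-.0015,.0275):
  for y in np.linspace(-.15,.15,31):
    e=np.radians(12.8); p=np.array([.5555,-.081,.13])+u*np.array([np.cos(e),np.sin(e),0])+y*np.array([-np.sin(e),np.cos(e),0])
    try: cv2.circle(im,tuple(int(v) for v in proj(s,p)),1,(255,0,255),-1)
    except Exception: pass
cv2.imwrite("pics/w1o.png",im[:,:,::-1])
E
```

```text
7.0 [ 0.5528 -0.0689  0.2121] [-3.1407  0.0006  0.2251] [-0.2261  0.1026  1.3411  0.0006  1.6988  1.1196] [-0.6943 -0.6322 -0.7807] 0.04361368221079102
jar_c [([296.2, 154.7], 0.97, array([ 0.6094, -0.0651,  0.12  ])), ([284.6, 246.3], 0.67, array([ 0.5201, -0.0748,  0.12  ]))]
tray_load [([299.5, 212.8], 0.92, array([ 0.5569, -0.0809,  0.12  ]))]
tray_lip []
tray_serve [([57.3, 209.5], 0.96, array([0.5073, 0.1501, 0.12  ]))]
```

View pics/w1o.png

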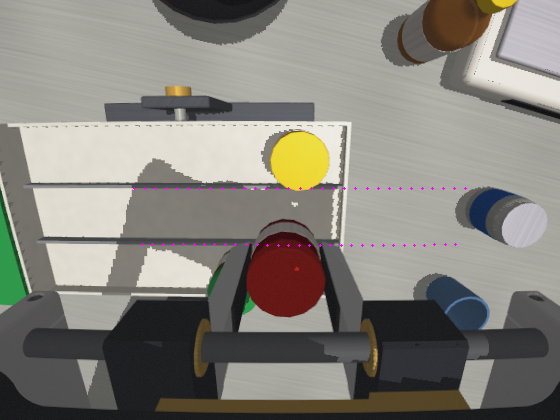

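The magenta predictions lie on the dividers (rows ~187 and ~243), so the lane centre is right; I lower the jar.

Call:
{"op": "apply_moves", "data": {
  "commands": [
    [0, 0, 0, 0, 0, -0.02, 40],
    [0, 0, 0, 0, 0, -0.04, 40],
    [0, 0, 0, 0, 0, -0.055, 40],
    [0, 0, 0, 0, 0, -0.065, 40],
    [0, 0, 0, 0, 0, -0.07, 40]
  ]
}}

```text
time: 7.75
tool_pos: [0.5526, -0.0687, 0.1413]
ee_rot: [-3.141, 0.001, 0.226]
wrist_force: [0.3, 0.2, -1.6]
width: 0.0434
finger_force: 30.0
```

Call:
{"op": "apply_moves", "data": {
  "commands": [
    [0, 0, 0, 0, 0, -0.001, 40],
    [0, 0, 0, 0, 0, -0.002, 40],
    [0, 0, 0, 0, 0, -0.002, 40],
    [0, 0, 0, 0, 0, -0.003, 40],
    [0, 0, 0, 0, 0, -0.003, 40]
  ]
}}

```text
time: 8.25
tool_pos: [0.5532, -0.0692, 0.1399]
ee_rot: [3.141, -0.001, 0.226]
wrist_force: [-0.2, -0.0, -1.6]
width: 0.0437
finger_force: 30.0
```

Call:
{"op": "apply_moves", "data": {
  "commands": [
    [0, 0, 0, 0, 0, -0.0005, 40],
    [0, 0, 0, 0, 0, -0.001, 40],
    [0, 0, 0, 0, 0, -0.0015, 40],
    [0, 0, 0, 0, 0, -0.0015, 40],
    [0, 0, 0, 0, 0, -0.0015, 40]
  ]
}}

```text
time: 8.75
tool_pos: [0.553, -0.0691, 0.138]
ee_rot: [3.142, 0.0, 0.226]
wrist_force: [0.1, -0.2, -1.6]
width: 0.0436
finger_force: 30.0
```

Call:
{"op": "apply_moves", "data": {
  "commands": [
    [0, 0, 0, 0, 0, -0.0005, 40],
    [0, 0, 0, 0, 0, -0.001, 40],
    [0, 0, 0, 0, 0, -0.001, 40],
    [0, 0, 0, 0, 0, -0.001, 40],
    [0, 0, 0, 0, 0, -0.001, 40]
  ]
}}

```text
time: 9.25
tool_pos: [0.5533, -0.0691, 0.1376]
ee_rot: [3.141, -0.001, 0.226]
wrist_force: [-1.2, 0.6, 3.0]
width: 0.0436
finger_force: 30.0
```

Call:
{"op": "apply_moves", "data": {
  "commands": [
    [0, 0, 0, 0, 0, 0, 66],
    [0, 0, 0, 0, 0, 0, 66],
    [0, 0, 0, 0, 0, 0, 66],
    [0, 0, 0, 0, 0, 0, 66],
    [0, 0, 0, 0, 0, 0, 66]
  ]
}}

```text
time: 9.75
tool_pos: [0.553, -0.0691, 0.1368]
ee_rot: [-3.142, 0.0, 0.226]
wrist_force: [-0.3, -0.4, 0.1]
width: 0.0617
finger_force: 0.0
```

Call:
{"op": "apply_moves", "data": {
  "commands": [
    [0, 0, 0, 0, 0, 0.01, 66],
    [0, 0, 0, 0, 0, 0.03, 66],
    [0, 0, 0, 0, 0, 0.06, 66],
    [0, 0, 0, 0, 0, 0.09, 66],
    [0, 0, 0, 0, 0, 0.11, 66]
  ]
}}

```text
time: 10.25
tool_pos: [0.5537, -0.0693, 0.2506]
ee_rot: [3.14, -0.004, 0.226]
wrist_force: [0.2, 0.5, 0.4]
width: 0.0621
finger_force: 0.0
```

```bash
python3 - <<'E'
from h import *
np.set_printoptions(precision=4,suppress=True)
o=get_obs(); print(o["time"],o["tool_pos"],o["ee_rot"],o["joint_positions"],o["wrist_force"],o["width"])
s=snapshot("wrist"); cv2.imwrite("pics/w2.png",s["pixels"][:,:,::-1])
E
```

```text
10.25 [ 0.5537 -0.0693  0.2506] [ 3.1396 -0.0038  0.2258] [-0.226   0.0978  1.2707 -0.0001  1.7688  1.119 ] [0.2343 0.5465 0.3587] 0.06205079806413007
```

View pics/w2.png

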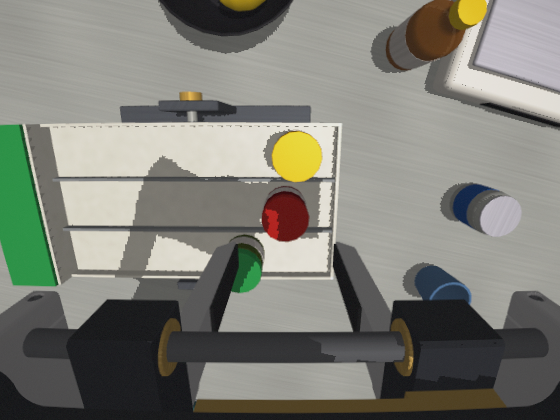

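Red jar stands upright mid-lane at (285,217). I next move over the lip, turning the fingers across it, shut.

Call:
{"op": "apply_moves", "data": {
  "commands": [
    [0, 0, 0.14, -0.006, 0.027, 0, 66],
    [0, 0, 0.28, -0.012, 0.054, 0, 50],
    [0, 0, 0.42, -0.018, 0.081, 0, 30],
    [0, 0, 0.56, -0.024, 0.108, 0, 0],
    [0, 0, 0.7, -0.03, 0.135, 0, 0]
  ]
}}

```text
time: 10.8
tool_pos: [0.5226, 0.0669, 0.2468]
ee_rot: [3.142, 0.0, 0.931]
wrist_force: [1.3, 1.0, 0.1]
width: 0.0334
finger_force: 0.0
```

Call:
{"op": "apply_moves", "data": {
  "commands": [
    [0, 0, 0.14, -0.006, 0.027, 0, 0],
    [0, 0, 0.28, -0.012, 0.054, 0, 0],
    [0, 0, 0.42, -0.018, 0.081, 0, 0],
    [0, 0, 0.56, -0.024, 0.108, 0, 0],
    [0, 0, 0.7, -0.03, 0.1375, 0, 0]
  ]
}}

```text
time: 11.3
tool_pos: [0.4926, 0.2043, 0.2469]
ee_rot: [3.141, 0.0, 1.631]
wrist_force: [-0.5, 0.1, 0.7]
width: 0.0004
finger_force: 0.0
```

Call:
{"op": "apply_moves", "data": {
  "commands": [
    [0, 0, 0.1, 0, 0, 0, 0],
    [0, 0, 0.17, 0, 0, -0.02, 0],
    [0, 0, 0.17, 0, 0, -0.04, 0],
    [0, 0, 0.17, 0, 0, -0.05, 0],
    [0, 0, 0.17, 0, 0, -0.05, 0]
  ]
}}

```text
time: 11.8
tool_pos: [0.492, 0.2031, 0.195]
ee_rot: [-3.138, 0.0, 1.796]
wrist_force: [-0.4, -0.1, 0.1]
width: 0.0004
finger_force: 0.0
```

```bash
python3 - <<'E'
from h import *
np.set_printoptions(precision=4,suppress=True)
o=get_obs(); print(o["time"],o["tool_pos"],o["ee_rot"],o["joint_positions"],o["wrist_force"],o["width"])
s=snapshot("scene"); im=s["pixels"].copy(); 
for p in ((.4926,.2035,.154),o["tool_pos"]): print(proj(s,p))
x,y=proj(s,(.4926,.2035,.154)).astype(int); c=cv2.resize(im[y-65:y+65,x-110:x+60],None,fx=4,fy=4); cv2.imwrite("pics/s2.png",c[:,:,::-1])
E
```

```text
11.8 [0.492  0.2031 0.195 ] [-3.1377  0.0003  1.7956] [ 0.2849  0.0529  1.4278 -0.      1.6647  0.0601] [-0.3799 -0.094   0.1482] 0.00036559581041156796
[382.8211 156.8237]
[385.6617 147.8619]
```

View pics/s2.png

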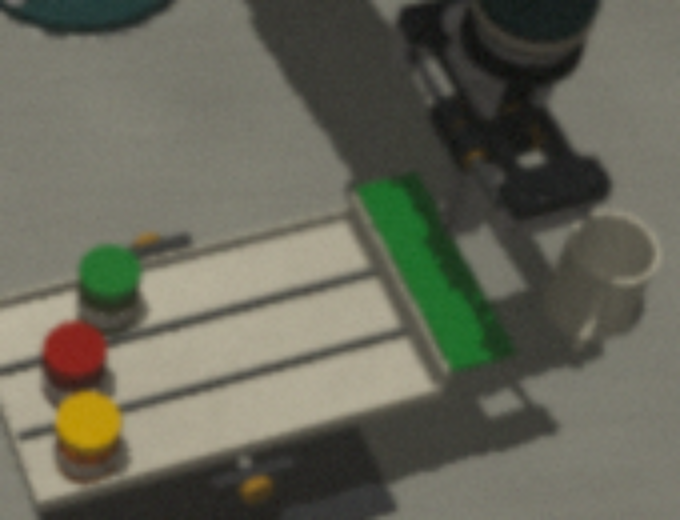

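The fingertips are above the green lip, jars undisturbed (red (75,350) between green and yellow). Next I descend onto the lip.

Call:
{"op": "apply_moves", "data": {
  "commands": [
    [0, 0, 0, 0, 0, -0.015, 0],
    [0, 0, 0, 0, 0, -0.028, 0],
    [0, 0, 0, 0, 0, -0.035, 0],
    [0, 0, 0, 0, 0, -0.037, 0],
    [0, 0, 0, 0, 0, -0.039, 0]
  ]
}}

```text
time: 12.35
tool_pos: [0.493, 0.2034, 0.1577]
ee_rot: [-3.141, 0.0, 1.796]
wrist_force: [-0.2, 0.1, -0.1]
width: 0.0003
finger_force: 0.0
```

Call:
{"op": "apply_moves", "data": {
  "commands": [
    [0, 0, 0, 0, 0, -0.002, 0],
    [0, 0, 0, 0, 0, -0.004, 0],
    [0, 0, 0, 0, 0, -0.006, 0],
    [0, 0, 0, 0, 0, -0.007, 0],
    [0, 0, 0, 0, 0, -0.008, 0]
  ]
}}

```text
time: 12.85
tool_pos: [0.4932, 0.2041, 0.1514]
ee_rot: [3.14, -0.001, 1.796]
wrist_force: [-2.2, 1.2, 5.2]
width: 0.0004
finger_force: 2.7
```

Call:
{"op": "apply_moves", "data": {
  "commands": [
    [0, 0, 0, 0, 0, -0.002, 0],
    [0, 0, 0, 0, 0, -0.004, 0],
    [0, 0, 0, 0, 0, -0.006, 0],
    [0, 0, 0, 0, 0, -0.008, 0],
    [0, 0, 0, 0, 0, -0.01, 0]
  ]
}}

```text
time: 13.35
tool_pos: [0.4936, 0.205, 0.1419]
ee_rot: [3.138, -0.003, 1.797]
wrist_force: [-1.7, 3.0, 6.6]
width: 0.0003
finger_force: 3.1
```

Call:
{"op": "apply_moves", "data": {
  "commands": [
    [0, 0, 0, 0, 0, -0.002, 0],
    [0, 0, 0, 0, 0, -0.004, 0],
    [0, 0, 0, 0, 0, -0.006, 0],
    [0, 0, 0, 0, 0, -0.008, 0],
    [0, 0, 0, 0, 0, -0.01, 0]
  ]
}}

```text
time: 13.85
tool_pos: [0.4938, 0.2054, 0.1321]
ee_rot: [3.137, -0.003, 1.797]
wrist_force: [-1.4, 3.3, 6.1]
width: 0.0005
finger_force: 3.4
```

Call:
{"op": "apply_moves", "data": {
  "commands": [
    [0, 0, 0, 0, 0, -0.002, 0],
    [0, 0, 0, 0, 0, -0.004, 0],
    [0, 0, 0, 0, 0, -0.006, 0],
    [0, 0, 0, 0, 0, -0.008, 0],
    [0, 0, 0, 0, 0, -0.01, 0]
  ]
}}

```text
time: 14.35
tool_pos: [0.4938, 0.2058, 0.1222]
ee_rot: [3.137, -0.004, 1.797]
wrist_force: [-1.7, 3.8, 6.9]
width: 0.0008
finger_force: 3.7
```

Call:
{"op": "apply_moves", "data": {
  "commands": [
    [0, 0, 0, 0, 0, -0.001, 0],
    [0, 0, 0, 0, 0, -0.002, 0],
    [0, 0, 0, 0, 0, -0.004, 0],
    [0, 0, 0, 0, 0, -0.005, 0],
    [0, 0, 0, 0, 0, -0.006, 0]
  ]
}}

```text
time: 14.85
tool_pos: [0.4938, 0.2059, 0.1162]
ee_rot: [3.137, -0.005, 1.797]
wrist_force: [-2.8, 5.5, 6.9]
width: 0.0005
finger_force: 3.8
```

Call:
{"op": "apply_moves", "data": {
  "commands": [
    [0, 0, 0, 0, 0.001, 0, 0],
    [0, 0, 0, -0.0005, 0.002, -0.0005, 0],
    [0, 0, 0, -0.0007, 0.003, -0.001, 0],
    [0, 0, 0, -0.0007, 0.003, -0.0015, 0],
    [0, 0, 0, -0.0007, 0.003, -0.0015, 0]
  ]
}}

```text
time: 15.35
tool_pos: [0.4937, 0.2065, 0.1145]
ee_rot: [3.137, 0.0, 1.796]
wrist_force: [-0.1, -0.1, 6.6]
width: 0.0005
finger_force: 2.9
```

Call:
{"op": "apply_moves", "data": {
  "commands": [
    [0, 0, 0, 0, 0, -0.001, 0],
    [0, 0, 0, 0, 0, -0.002, 0],
    [0, 0, 0, 0, 0, -0.003, 0],
    [0, 0, 0, 0, 0, -0.004, 0],
    [0, 0, 0, 0, 0, -0.004, 0]
  ]
}}

```text
time: 15.85
tool_pos: [0.4936, 0.2066, 0.1102]
ee_rot: [3.138, 0.0, 1.796]
wrist_force: [-0.7, -0.8, 5.2]
width: 0.0005
finger_force: 2.4
```

Call:
{"op": "apply_moves", "data": {
  "commands": [
    [0, 0, 0, 0, 0, -0.001, 0],
    [0, 0, 0, 0, 0, -0.002, 0],
    [0, 0, 0, 0, 0, -0.003, 0],
    [0, 0, 0, 0, 0, -0.004, 0],
    [0, 0, 0, 0, 0, -0.004, 0]
  ]
}}

```text
time: 16.35
tool_pos: [0.4924, 0.2066, 0.1044]
ee_rot: [3.141, -0.0, 1.796]
wrist_force: [0.5, 0.4, 2.9]
width: 0.0008
finger_force: 1.6
```

Call:
{"op": "apply_moves", "data": {
  "commands": [
    [0, 0, 0, 0, 0, -0.001, 0],
    [0, 0, 0, 0, 0, -0.002, 0],
    [0, 0, 0, 0, 0, -0.003, 0],
    [0, 0, 0, 0, 0, -0.004, 0],
    [0, 0, 0, 0, 0, -0.004, 0]
  ]
}}

```text
time: 16.85
tool_pos: [0.4922, 0.2065, 0.1003]
ee_rot: [-3.141, -0.0, 1.796]
wrist_force: [1.8, 0.0, 3.0]
width: 0.0004
finger_force: 1.6
```

Call:
{"op": "apply_moves", "data": {
  "commands": [
    [0, 0, 0, 0, 0, -0.001, 0],
    [0, 0, 0, 0, 0, -0.002, 0],
    [0, 0, 0, 0, 0, -0.003, 0],
    [0, 0, 0, 0, 0, -0.004, 0],
    [0, 0, 0, 0, 0, -0.005, 0]
  ]
}}

```text
time: 17.35
tool_pos: [0.4925, 0.2063, 0.0972]
ee_rot: [3.141, 0.0, 1.796]
wrist_force: [-1.7, -0.5, 11.5]
width: 0.0004
finger_force: 5.7
```

Call:
{"op": "apply_moves", "data": {
  "commands": [
    [0, 0, 0, 0, 0, -0.0004, 0],
    [0, 0, 0, 0, 0, -0.0008, 0],
    [0, 0, 0, 0, 0, -0.0008, 0],
    [0, 0, 0, 0, 0, -0.0008, 0],
    [0, 0, 0, 0, 0, -0.0008, 0]
  ]
}}

```text
time: 17.85
tool_pos: [0.4925, 0.2064, 0.0971]
ee_rot: [3.14, 0.0, 1.796]
wrist_force: [-3.1, -0.4, 11.8]
width: 0.0004
finger_force: 5.8
```

```bash
python3 - <<'E'
from h import *
np.set_printoptions(precision=4,suppress=True)
o=get_obs(); print(o["time"],o["tool_pos"],o["wrist_force"])
s=snapshot("scene"); im=s["pixels"]
x,y=proj(s,(.4926,.2035,.154)).astype(int); c=cv2.resize(im[y-65:y+65,x-110:x+60],None,fx=4,fy=4); cv2.imwrite("pics/s3.png",c[:,:,::-1])
E
```

```text
17.85 [0.4925 0.2064 0.0971] [-3.0807 -0.4154 11.8396]
```

View pics/s3.png

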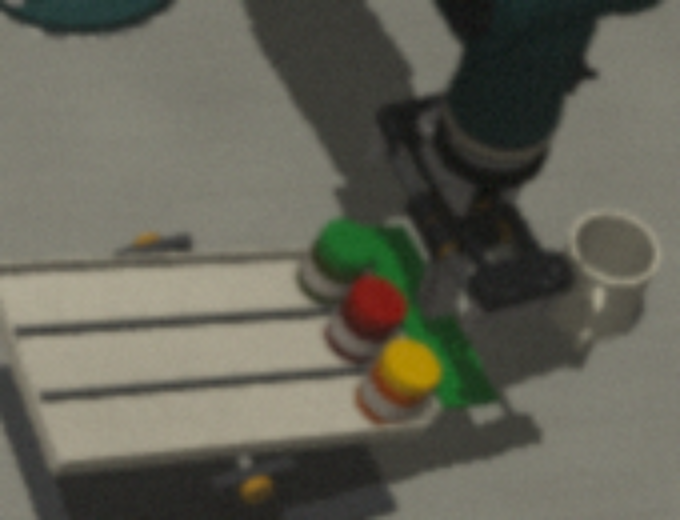

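All three jars have slid to the lip end: green (345,250), red (375,305) and yellow (410,370). I press a bit more and hold.

Call:
{"op": "apply_moves", "data": {
  "commands": [
    [0, 0, 0, 0, 0, -0.0004, 0],
    [0, 0, 0, 0, 0, -0.0008, 0],
    [0, 0, 0, 0, 0, -0.001, 0],
    [0, 0, 0, 0, 0, -0.001, 0],
    [0, 0, 0, 0, 0, -0.001, 0]
  ]
}}

```text
time: 18.4
tool_pos: [0.4926, 0.2064, 0.0967]
ee_rot: [3.14, 0.0, 1.796]
wrist_force: [-3.0, -0.8, 14.8]
width: 0.0003
finger_force: 6.9
```

Call:
{"op": "apply_moves", "data": {
  "commands": [
    [0, 0, 0, 0, 0, 0, 0],
    [0, 0, 0, 0, 0, 0, 0],
    [0, 0, 0, 0, 0, 0, 0],
    [0, 0, 0, 0, 0, 0, 0],
    [0, 0, 0, 0, 0, 0, 0]
  ]
}}

```text
time: 18.9
tool_pos: [0.4926, 0.2064, 0.0967]
ee_rot: [3.14, 0.0, 1.796]
wrist_force: [-2.9, -0.1, 14.1]
width: 0.0004
finger_force: 6.9
```

Call:
{"op": "apply_moves", "data": {
  "commands": [
    [0, 0, 0, 0, 0, 0, 0],
    [0, 0, 0, 0, 0, 0, 0],
    [0, 0, 0, 0, 0, 0, 0],
    [0, 0, 0, 0, 0, 0, 0],
    [0, 0, 0, 0, 0, 0, 0]
  ]
}}

```text
time: 19.4
tool_pos: [0.4926, 0.2063, 0.0967]
ee_rot: [3.14, 0.0, 1.796]
wrist_force: [-3.3, -0.9, 14.5]
width: 0.0001
finger_force: 6.9
```

Call:
{"op": "apply_moves", "data": {
  "commands": [
    [0, 0, 0, 0, 0, 0.001, 0],
    [0, 0, 0, 0, 0, 0.002, 0],
    [0, 0, 0, 0, 0, 0.003, 0],
    [0, 0, 0, 0, 0, 0.004, 0],
    [0, 0, 0, 0, 0, 0.005, 0]
  ]
}}

```text
time: 19.9
tool_pos: [0.4923, 0.2064, 0.0989]
ee_rot: [3.141, 0.0, 1.796]
wrist_force: [1.4, 0.4, 3.1]
width: 0.0004
finger_force: 1.6
```

Call:
{"op": "apply_moves", "data": {
  "commands": [
    [0, 0, 0, 0, 0, 0.0015, 0],
    [0, 0, 0, 0, 0, 0.003, 0],
    [0, 0, 0, 0, 0, 0.0045, 0],
    [0, 0, 0, 0, 0, 0.006, 0],
    [0, 0, 0, 0, 0, 0.0075, 0]
  ]
}}

```text
time: 20.4
tool_pos: [0.4922, 0.2066, 0.1062]
ee_rot: [-3.141, -0.0, 1.796]
wrist_force: [1.1, 1.3, 3.0]
width: 0.0007
finger_force: 1.6
```

Call:
{"op": "apply_moves", "data": {
  "commands": [
    [0, 0, 0, 0, 0, 0.0015, 0],
    [0, 0, 0, 0, 0, 0.003, 0],
    [0, 0, 0, 0, 0, 0.0045, 0],
    [0, 0, 0, 0, 0, 0.006, 0],
    [0, 0, 0, 0, 0, 0.0075, 0]
  ]
}}

```text
time: 20.9
tool_pos: [0.4922, 0.2065, 0.1137]
ee_rot: [-3.141, -0.0, 1.796]
wrist_force: [1.4, 1.1, 3.0]
width: 0.0006
finger_force: 1.5
```

Call:
{"op": "apply_moves", "data": {
  "commands": [
    [0, 0, 0, 0, 0, 0.0015, 0],
    [0, 0, 0, 0, 0, 0.003, 0],
    [0, 0, 0, 0, 0, 0.0045, 0],
    [0, 0, 0, 0, 0, 0.006, 0],
    [0, 0, 0, 0, 0, 0.0075, 0]
  ]
}}

```text
time: 21.4
tool_pos: [0.4923, 0.2063, 0.1212]
ee_rot: [-3.141, 0.0, 1.796]
wrist_force: [0.0, 0.9, 2.0]
width: 0.0005
finger_force: 1.2
```

Call:
{"op": "apply_moves", "data": {
  "commands": [
    [0, 0, 0, 0, 0, 0.0015, 0],
    [0, 0, 0, 0, 0, 0.003, 0],
    [0, 0, 0, 0, 0, 0.0045, 0],
    [0, 0, 0, 0, 0, 0.006, 0],
    [0, 0, 0, 0, 0, 0.0075, 0]
  ]
}}

```text
time: 21.9
tool_pos: [0.4922, 0.2061, 0.1287]
ee_rot: [-3.141, 0.001, 1.796]
wrist_force: [-0.0, -0.9, 1.3]
width: 0.0001
finger_force: 0.9
```

Call:
{"op": "apply_moves", "data": {
  "commands": [
    [0, 0, 0, 0, -0.0005, 0.0015, 0],
    [0, 0, 0, 0, -0.001, 0.003, 0],
    [0, 0, 0, 0, -0.0015, 0.0045, 0],
    [0, 0, 0, 0, -0.002, 0.006, 0],
    [0, 0, 0, 0, -0.002, 0.0075, 0]
  ]
}}

```text
time: 22.4
tool_pos: [0.4922, 0.2044, 0.1363]
ee_rot: [-3.142, -0.0, 1.796]
wrist_force: [0.2, 0.4, 2.4]
width: 0.0006
finger_force: 0.9
```

Call:
{"op": "apply_moves", "data": {
  "commands": [
    [0, 0, 0, 0, 0, 0.0015, 0],
    [0, 0, 0, 0, 0, 0.003, 0],
    [0, 0, 0, 0, 0, 0.0045, 0],
    [0, 0, 0, 0, 0, 0.006, 0],
    [0, 0, 0, 0, 0, 0.0075, 0]
  ]
}}

```text
time: 22.9
tool_pos: [0.4922, 0.2043, 0.1437]
ee_rot: [-3.141, 0.0, 1.796]
wrist_force: [-0.8, -0.6, 1.1]
width: 0.0007
finger_force: 0.6
```

Call:
{"op": "apply_moves", "data": {
  "commands": [
    [0, 0, 0, 0, 0, 0.0015, 0],
    [0, 0, 0, 0, 0, 0.003, 0],
    [0, 0, 0, 0, 0, 0.0045, 0],
    [0, 0, 0, 0, 0, 0.006, 0],
    [0, 0, 0, 0, 0, 0.0075, 0]
  ]
}}

```text
time: 23.4
tool_pos: [0.4923, 0.2044, 0.1512]
ee_rot: [-3.142, 0.0, 1.796]
wrist_force: [-1.1, -0.7, 1.4]
width: 0.0005
finger_force: 0.4
```

Call:
{"op": "apply_moves", "data": {
  "commands": [
    [0, 0, 0, 0, 0, 0.001, 0],
    [0, 0, 0, 0, 0, 0.002, 0],
    [0, 0, 0, 0, 0, 0.003, 0],
    [0, 0, 0, 0, 0, 0.004, 0],
    [0, 0, 0, 0, 0, 0.006, 0]
  ]
}}

```text
time: 23.9
tool_pos: [0.4921, 0.2044, 0.1569]
ee_rot: [-3.141, -0.0, 1.796]
wrist_force: [-0.6, 0.0, 0.4]
width: 0.0005
finger_force: 0.0
```

Call:
{"op": "apply_moves", "data": {
  "commands": [
    [0, 0, 0, 0, 0, 0.01, 0],
    [0, 0, 0, 0, 0, 0.03, 0],
    [0, 0, 0, 0, 0, 0.06, 0],
    [0, 0, 0, 0, 0.02, 0.09, 0],
    [0, 0, 0, -0.02, 0.05, 0.09, 0]
  ]
}}

```text
time: 24.4
tool_pos: [0.4756, 0.2547, 0.2531]
ee_rot: [3.131, -0.001, 1.792]
wrist_force: [0.2, 0.9, 0.3]
width: 0.0005
finger_force: 0.0
```

Call:
{"op": "apply_moves", "data": {
  "commands": [
    [0, 0, 0, -0.01, 0.04, 0, 0],
    [0, 0, 0, -0.02, 0.08, 0, 0],
    [0, 0, 0, -0.03, 0.1, 0, 0],
    [0, 0, 0, -0.03, 0.1, 0, 0],
    [0, 0, 0, -0.03, 0.1, 0, 0]
  ]
}}

```text
time: 24.9
tool_pos: [0.4424, 0.3544, 0.2477]
ee_rot: [3.141, 0.001, 1.797]
wrist_force: [0.4, -0.0, 0.1]
width: 0.0005
finger_force: 0.0
```

```bash
python3 - <<'E'
from h import *
np.set_printoptions(precision=4,suppress=True)
o=get_obs(); print(o["time"],o["tool_pos"],o["wrist_force"])
s=snapshot("scene"); im=s["pixels"]; hsv=cv2.cvtColor(im,cv2.COLOR_RGB2HSV).astype(int); H,S,V=hsv[...,0],hsv[...,1],hsv[...,2]
P=np.argwhere((H>45)&(H<85)&(S>130))[:,::-1]; c0=proj(s,(.4945,.195,.154)); P=P[np.hypot(*(P-c0).T)<45]
W=np.array([at_z(s,q,.154)[:2] for q in P.astype(float)],np.float32); print(len(P),cv2.minAreaRect(W))
x,y=proj(s,(.4926,.2035,.154)).astype(int); c=cv2.resize(im[y-65:y+65,x-110:x+60],None,fx=4,fy=4); cv2.imwrite("pics/s4.png",c[:,:,::-1])
E
```

```text
24.9 [0.4424 0.3544 0.2477] [ 0.448  -0.026   0.0854]
856 ((0.4971696436405182, 0.17472857236862183), (0.1685124784708023, 0.08662183582782745), 12.71900463104248)
```

View pics/s4.png

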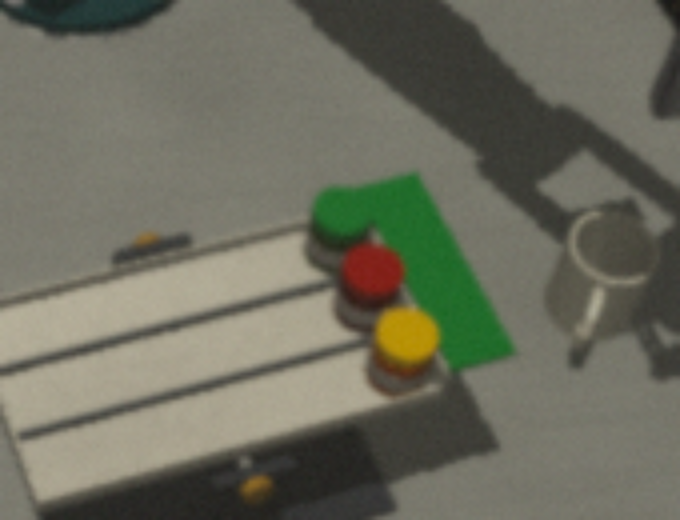

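The tray is level: the lip's outer edge, (415,175) to (513,350), is where it was at the start. All three jars stand upright against the lip wall, and the arm is clear.

```bash
python3 -c "
from bench import *
print(close_job())"
```

```text
the job is handed in; nothing more can be done
None
```

The job is handed in, with no verdict returned: the red jar was loaded, the lip was held on its stop at about 14 N until all three jars slid down, then eased back to level with the jars upright at the lip end.

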